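# Put the microscope objectives away on their colour-coded bases and cover the blue one

## Task

Put the three microscope objectives away: stand each one upright in the middle of the storage base whose border has the colour of its ring, then put the clear, white-topped dust cover over the blue one, centred on its base. Set everything down gently, without dropping it or tipping it over, and leave the slide box, the bottle and the dish where they are.

Things in the scene. Friction and masses are not known exactly. Their poses are not given: they have to be found in the camera images.
- objective_red_mid (a point): Microscope objective lens with a red ring: a loose, round, upright metal barrel 32 mm in diameter and 46 mm tall, 100 to 170 g, standing on its flat end. Straight-sided for the lower 38 mm; the red ring (14 mm high) is round the barrel's top and seen from above as a red annulus about the small bright nose. The point is the centre of the barrel, half-way up (23 mm above its foot); z is up along its axis. Grip it across the barrel.
- objective_yellow_mid (a point): Microscope objective lens with a yellow ring: a loose, round, upright metal barrel 32 mm in diameter and 52 mm tall, 100 to 170 g, standing on its flat end. Straight-sided for the lower 44 mm; the yellow ring (14 mm high) is round the barrel's top and seen from above as a yellow annulus about the small bright nose. The point is the centre of the barrel, half-way up (26 mm above its foot); z is up along its axis. Grip it across the barrel.
- objective_blue_mid (a point): Microscope objective lens with a blue ring: a loose, round, upright metal barrel 32 mm in diameter and 58 mm tall, 100 to 170 g, standing on its flat end. Straight-sided for the lower 50 mm; the blue ring (14 mm high) is round the barrel's top and seen from above as a blue annulus about the small bright nose. The point is the centre of the barrel, half-way up (29 mm above its foot); z is up along its axis. Grip it across the barrel.
- base_red: Storage base for the objective with the red ring: a flat disc 100 mm in diameter and 5 mm thick, fixed to the bench, with a broad red border, a black middle 72 mm in diameter and a grey spot 34 mm in diameter at its centre. No rim: its top is flat. Origin at the centre of its underside, z up.
- base_yellow: Storage base for the objective with the yellow ring: a flat disc 100 mm in diameter and 5 mm thick, fixed to the bench, with a broad yellow border, a black middle 72 mm in diameter and a grey spot 34 mm in diameter at its centre. No rim: its top is flat. Origin at the centre of its underside, z up.
- base_blue: Storage base for the objective with the blue ring: a flat disc 100 mm in diameter and 5 mm thick, fixed to the bench, with a broad blue border, a black middle 72 mm in diameter and a grey spot 34 mm in diameter at its centre. No rim: its top is flat. Origin at the centre of its underside, z up.
- cover_knob (a point): Dust cover of clear plastic with a white top: a loose upside-down cup, 66 mm outside and 60 mm inside diameter, 72 mm high (68 mm inside), 80 to 145 g, open below, with a black round knob on top. The knob is 24 mm in diameter and 22 mm high, on a 16 mm stem 12 mm high. The point is 96 mm above the cover's lower edge, on its axis, at the height to grip the knob; z is up.
- slide_box: Bystander: closed grey slide box, 100 x 85 x 32 mm, loose, to be left alone. Origin at the centre of its underside.
- oil_bottle: Bystander: small amber-brown bottle with a black cap, 34 mm in diameter, 62 mm tall, loose, to be left alone. Origin at the centre of its underside.
- petri_dish: Bystander: white dish with a brown-red filling, 60 mm in diameter, 15 mm high, loose, to be left alone. Origin at the centre of its underside.
There are look-alikes about, which are no part of the job. Leave any purple look-alike of the part that bears objective_blue_mid alone.

How it is judged:
By the outcome, as a careful person would: the job done as asked, in the order asked, and still so for the second after the job is handed in, with the robot touching nothing.
It also fails if it takes over 112 s, if anything falls off the work surface, if the arm or the gripper's body presses on something with over 40 N, if the wrist force passes 120 N, or if a joint passes its speed limit or range.

## Robot

A 7-joint arm with a two-finger parallel gripper is mounted at the origin on the work surface. World frame = base frame: x ahead of the robot, y to its left, z up, the work surface at z = 0. Lengths are in m, angles in rad, forces in N, time in s.
With the tool pointing down it reaches from about 0.425 to 0.8 m from the base axis. Payload 8.3 kg.
Tool frame: the origin (TCP) lies at the very end of the fingers, on their centre line; the grasp point (between the pads) lies 19 mm behind it; z points along the fingers, y is the direction in which the jaws open and shut (so a half turn about z gives the same grasp; the last joint's range is limited). The gripper opens to 85 mm and grips with 20 to 120 N. Pads are 22 mm wide; open, the fingers measure 114 mm over their backs; the gripper's body (76 mm by 85 mm) begins 54 mm behind the grasp point. The pads swing forward as they close: fully open they stand 13 mm farther back than shut.
Start: joints at [1.196, 0.383, 0.016, 1.37, -0.006, 1.388, -0.046], TCP at [0.192, -0.595, 0.231] pointing down, gripper open.
Joint ranges: [-2.95, 2.95], [-0.25, 2.06], [-1.52, 1.56], [0.18, 2.33], [-1.44, 4.58], [0.02, 2.06], [-3.01, 3.01]. Speed limits (rad/s): [2.39, 2.39, 3.01, 3.01, 3.14, 3.14, 3.14].

## Interface

Orientations are given as [roll, pitch, yaw] about the fixed x, y, z axes, in that order (R = Rz(yaw) Ry(pitch) Rx(roll)).
In Python, from plant import * gives the robot as it stands.
- The arm moves only by the tool carry_out, never from a script. Its argument "deltas" is a list that holds one entry, the list of rows, each a list of 7 numbers: the turn, a rotation vector about the world's x, y, z in rad, then the shift along the world's x, y, z in m, then the opening, from 0 (shut) to 1 (fully open). A call has 1 to 20 rows; each row is the pose to reach, as a shift and turn from the pose commanded when the call began; what a row does not reach only later rows make up. A row lasts 1/8 s, in which the tool goes at most 62.5 mm and 10.7 degrees, less where a joint would pass 70% of its speed; a pose out of reach is approached as far as the arm can. A call with a gripper value outside its range is refused whole. The fingers move at their own pace and stop on an object; "newtons" is the grip in N (left out, the last holds). Time passes only in rows, so rows that repeat a pose let the fingers close. It gives the time, the measured TCP pose, the force and the opening at its end, in the units of the state.
- read_state(): the state, without advancing time (a new reading comes with each control period).
- grab_frame(name): name is "scene" or "top" or "wrist"; returns the picture (480x640x3 uint8, red, green, blue); there is no depth.
- calibration(name): a dict with "camera_matrix" (3x3 intrinsics, pixels), "dist" ([k1, k2, p1, p2, k3] as OpenCV has them; the pictures are not rectified), "rvec" (rotation vector, rad) and "tvec" (3), from world to camera coordinates, as OpenCV has them. Camera axes: x right, y down, z forward; pixel columns grow to the right and rows downward; lengths in m; the calibration is good to about 2 mm. A picture is of the moment at which its call begins: read the wrist's pose just before it. calibration takes no time and is no camera call; for the wrist camera it gives the pose at the moment of the call.
- finish_job(): hands the job in, once; it reports no verdict.
The state is a dict: "time_s": time; "joint_positions": joint angles; "qd": joint speeds; "effort": joint torques, N m; "ee_pos": TCP position; "tcp_rot": TCP orientation; "force": force on the tool from outside, world axes, zero at the start; "moment": the same for the moment, N m; "opening": finger opening in m.
Only numpy, scipy, OpenCV 4.12 (cv2) and the standard library are available. Lean on these libraries where they do the work, as an engineer would, in place of code of your own. Each camera call takes 0.05 s, during which the arm holds its last target.

## Working session

There is one attempt and no reset: what is moved stays moved. The work goes in short steps, Python scripts to look and compute and a tool call to move; the robot and the scene stay as the last step left them, time stands still between calls to the robot, and variables do not carry over. Pictures are saved under pics/ and viewed, and the job is handed in when it is done.

Besides the shell and the picture viewer there is one more tool, called as name([rows], argument=value, ...), one row to a line, values as JSON. carry_out: Moves the arm, as the interface text tells. Its arguments: {"type":"object","properties":{"deltas":{"type":"array","items":{"type":"array","items":{"type":"array","items":{"type":"number"}}}},"newtons":{"type":"number"}},"required":["deltas"]}

```bash
ls; mkdir -p pics; python3 - <<'E'
from plant import *
import cv2
print(read_state())
for n in ["scene","top","wrist"]:
    c=calibration(n);print(n,c)
    cv2.imwrite(f"pics/{n}0.png",grab_frame(n)[:,:,::-1])
E
```

```text
pics
{'time_s': 0.0, 'joint_positions': array([ 1.1960901 ,  0.38422802,  0.01641458,  1.3711669 , -0.00630447,
        1.38814208, -0.04650257]), 'qd': array([-0.00032261, -0.00132513,  0.00130309,  0.00087566, -0.00069652,
        0.00019783, -0.00024662]), 'effort': array([ 4.48662649e-04, -6.27596140e+01,  8.44306033e-01, -3.71825159e+01,
        1.65295269e-02,  1.40415781e-02, -1.31523080e-05]), 'ee_pos': array([ 0.19160068, -0.5943956 ,  0.2302797 ]), 'tcp_rot': array([-3.13969862e+00,  4.33420263e-05,  3.11828890e-01]), 'force': array([-0.45284012, -0.51693046, -0.71116005]), 'moment': array([-0.00125942,  0.00273901,  0.05854193]), 'opening': 0.08508515470720814}
scene {'camera_matrix': array([[519.65363577,   0.        , 318.45924536],
       [  0.        , 519.65363577, 233.82388731],
       [  0.        ,   0.        ,   1.        ]]), 'dist': array([0.05363408, 0.        , 0.        , 0.        , 0.        ]), 'rvec': array([ 2.28989665,  0.74222342, -0.27892318]), 'tvec': array([-0.44887438, -0.17497776,  1.30312252])}
top {'camera_matrix': array([[438.66297118,   0.        , 314.87987343],
       [  0.        , 438.66297118, 237.12524055],
       [  0.        ,   0.        ,   1.        ]]), 'dist': array([-0.10308909,  0.        ,  0.        ,  0.        ,  0.        ]), 'rvec': array([ 2.16840243, -2.19229255,  0.10233506]), 'tvec': array([-8.43158713e-04,  5.62247861e-01,  1.11775698e+00])}
wrist {'camera_matrix': array([[370.82122638,   0.        , 318.28222448],
       [  0.        , 370.82122638, 240.16635515],
       [  0.        ,   0.        ,   1.        ]]), 'dist': array([-0.02335111,  0.        ,  0.        ,  0.        ,  0.        ]), 'rvec': array([-2.34989295,  1.70949273,  0.24355893]), 'tvec': array([-0.62347139, -0.03536096,  0.37962305])}
```

View pics/top0.png

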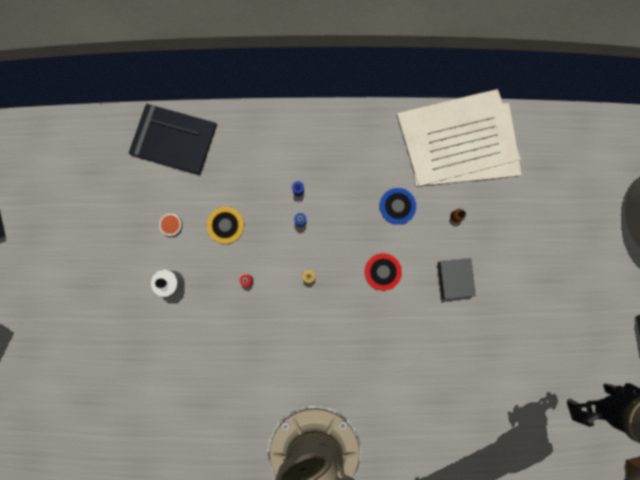

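View pics/scene0.png

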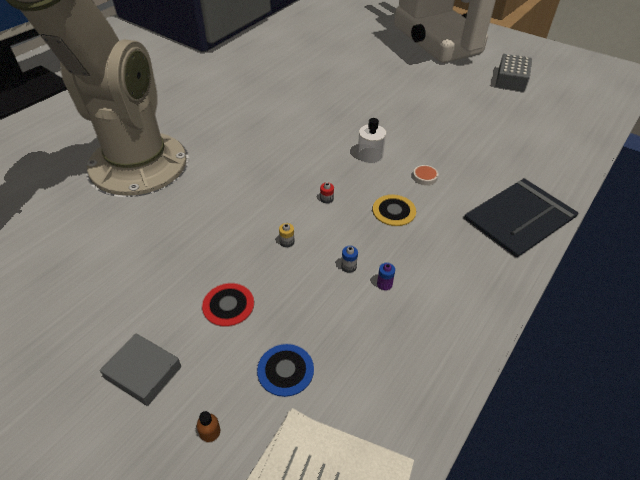

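View pics/wrist0.png

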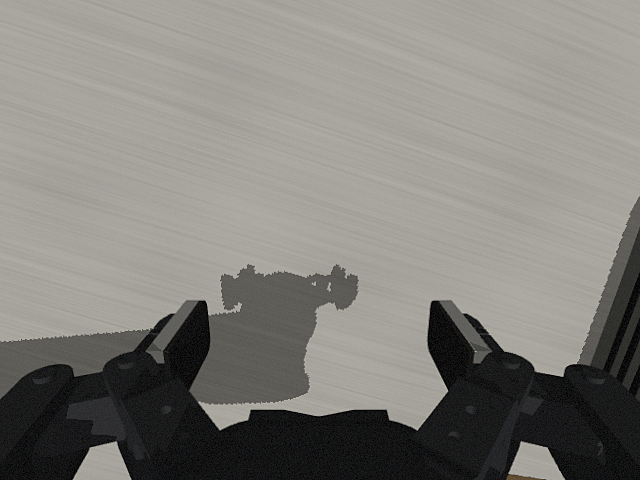

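Blue candidates are at top (300,220) / scene (350,258), with a grey barrel, and top (298,189) / scene (386,276), which looks purple. Red is at (246,282), yellow at (309,277). Next I'll check a crop and measure.

```bash
cat > h.py <<'E'
from plant import *
import numpy as np, cv2
def ray(n,uv,c=None):
    c=c or calibration(n)
    p=cv2.undistortPoints(np.array([[uv]],float),c["camera_matrix"],c["dist"])[0,0]
    R=cv2.Rodrigues(c["rvec"])[0]; o=-R.T@c["tvec"]; d=R.T@np.array([p[0],p[1],1]); return o,d
def at(n,uv,z,c=None):
    o,d=ray(n,uv,c); return (o+d*(z-o[2])/d[2])[:2]
def proj(n,P,c=None):
    c=c or calibration(n)
    return cv2.projectPoints(np.array([P],float),c["rvec"],c["tvec"],c["camera_matrix"],c["dist"])[0][0,0]
def blobs(bgr,lo,hi,amin=15):
    h=cv2.cvtColor(bgr,cv2.COLOR_BGR2HSV)
    m=cv2.inRange(h,np.array(lo),np.array(hi))
    n,l,s,c=cv2.connectedComponentsWithStats(m)
    return [(c[i].round(1),s[i]) for i in range(1,n) if s[i][4]>=amin],l
RNG={'red':((0,150,90),(8,255,255)),'yellow':((17,120,90),(32,255,255)),'blue':((105,120,80),(130,255,255))}
E
python3 - <<'E'
from h import *
for n in["top","scene"]:
    im=cv2.imread(f"pics/{n}0.png")
    for k,(lo,hi) in RNG.items():
        for c,s in blobs(im,lo,hi)[0]:
            if s[1]>100: 
                # bounding ellipse centre for big rings
                bb=(s[0]+(s[2]-1)/2,s[1]+(s[3]-1)/2)
                print(n,k,c,s,'bb',bb,'z.005',at(n,bb,.005).round(4),'z.05',at(n,bb,.05).round(4))
t=cv2.imread("pics/top0.png");s=cv2.imread("pics/scene0.png")
a=cv2.resize(t[170:300,140:420],(800,371),interpolation=3)
b=cv2.resize(s[110:310,270:450],(540,600),interpolation=3)
cv2.imwrite("pics/c1.png",a);cv2.imwrite("pics/c2.png",b)
E
```

```text
top red [169.7 224. ] [162 216  16  17 201] bb (np.float64(169.5), np.float64(224.0)) z.005 [0.6034 0.3822] z.05 [0.5979 0.3674]
top red [382.3 271.6] [365 254  36  36 528] bb (np.float64(382.5), np.float64(271.5)) z.005 [ 0.4709 -0.1847] z.05 [ 0.4706 -0.1775]
top red [246.  280.6] [240 275  12  12  82] bb (np.float64(245.5), np.float64(280.5)) z.005 [0.4512 0.1768] z.05 [0.4517 0.17  ]
top yellow [225.  225.2] [207 207  37  37 571] bb (np.float64(225.0), np.float64(225.0)) z.005 [0.5989 0.2318] z.05 [0.5936 0.2229]
top yellow [308.6 276.6] [303 271  12  12  93] bb (np.float64(308.5), np.float64(276.5)) z.005 [0.4601 0.0108] z.05 [0.4603 0.0104]
top blue [297.7 187.4] [293 182  11  12  93] bb (np.float64(298.0), np.float64(187.5)) z.005 [0.6978 0.0366] z.05 [0.6886 0.0352]
top blue [397.1 206. ] [380 188  36  36 499] bb (np.float64(397.5), np.float64(205.5)) z.005 [ 0.6466 -0.2295] z.05 [ 0.6395 -0.2205]
top blue [300.  219.6] [295 214  11  12  76] bb (np.float64(300.0), np.float64(219.5)) z.005 [0.6113 0.0319] z.05 [0.6056 0.0307]
scene red [425.5 172.5] [417 167  19  12 124] bb (n
[... 318 characters left out ...]
895] z.05 [ 0.4978 -0.2102]
scene yellow [393.7 210.7] [373 195  43  31 541] bb (np.float64(394.0), np.float64(210.0)) z.005 [0.6005 0.2301] z.05 [0.6195 0.1867]
scene yellow [286.4 231.2] [279 224  15  14 128] bb (np.float64(286.0), np.float64(230.5)) z.005 [0.441  0.0327] z.05 [0.4686 0.    ]
scene blue [350.  253.4] [342 247  16  14 105] bb (np.float64(349.5), np.float64(253.5)) z.005 [0.5908 0.0594] z.05 [0.6104 0.0252]
scene blue [387.3 270.4] [379 263  16  16 126] bb (np.float64(386.5), np.float64(270.5)) z.005 [0.6777 0.0657] z.05 [0.6925 0.0312]
scene blue [285.1 371. ] [ 257  344   57   53 1106] bb (np.float64(285.0), np.float64(370.0)) z.005 [ 0.648  -0.2336] z.05 [ 0.6644 -0.2519]
```

View pics/c1.png

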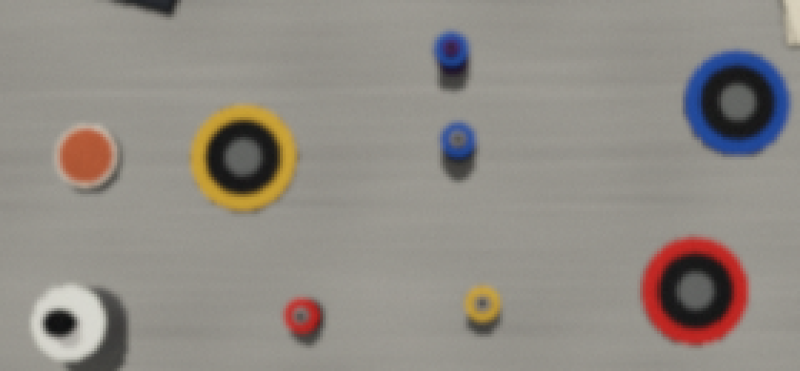

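View pics/c2.png

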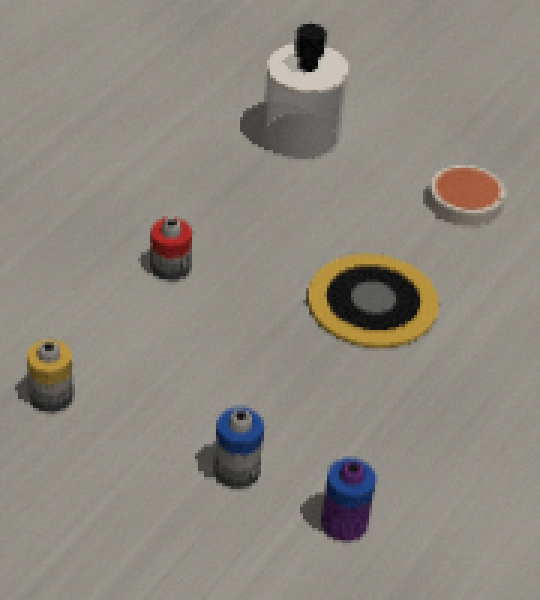

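Purple-barrelled look-alike is at top (298,189). The real blue (grey barrel, bright nose) is at top (300,220). I'll move to look at the red and blue bases from above.

carry_out([
  [[0, 0, -0.15, 0.06, 0.05, 0.02, 1], [0, 0, -0.31, 0.11, 0.1, 0.04, 1], [0, 0, -0.31, 0.15, 0.14, 0.05, 1], [0, 0, -0.31, 0.18, 0.18, 0.06, 1], [0, 0, -0.31, 0.21, 0.22, 0.07, 1], [0, 0, -0.31, 0.24, 0.27, 0.07, 1], [0, 0, -0.31, 0.27, 0.32, 0.07, 1], [0, 0, -0.31, 0.29, 0.36, 0.07, 1], [0, 0, -0.31, 0.308, 0.394, 0.07, 1], [0, 0, -0.31, 0.308, 0.394, 0.07, 1], [0, 0, -0.31, 0.308, 0.394, 0.07, 1]],
])

```text
time_s: 1.52
ee_pos: [0.4994, -0.2014, 0.301]
tcp_rot: [3.141, 0.001, 0.001]
force: [-0.7, -0.4, -0.7]
opening: 0.0852
```

```bash
cat >> h.py <<'E'
def snap(name):
    s=read_state(); c=calibration("wrist"); im=grab_frame("wrist")[:,:,::-1].copy(); cv2.imwrite(f"pics/{name}.png",im)
    R=cv2.Rodrigues(c["rvec"])[0]
    print("t",s["time_s"],"tcp",s["ee_pos"].round(4),s["tcp_rot"].round(4),"F",s["force"].round(1),"open",round(s["opening"],4),"cam",(-R.T@c["tvec"]).round(4))
    return im,c
def find(im,c,z,amin=150,lim=480):
    for k,(lo,hi) in RNG.items():
        for cc,s in blobs(im,lo,hi,amin)[0]:
            bb=(s[0]+(s[2]-1)/2,s[1]+(s[3]-1)/2)
            print(k,cc,s,[(zz,at("wrist",bb,zz,c).round(4)) for zz in z])
E
python3 - <<'E'
from h import *
im,c=snap("w1"); find(im,c,[.005])
E
```

```text
t 1.525 tcp [ 0.4994 -0.2014  0.301 ] [3.1413e+00 7.0000e-04 1.5000e-03] F [-0.7 -0.4 -0.7] open 0.0852 cam [ 0.5709 -0.2001  0.444 ]
red [306.4 216. ] [ 266  177   82   80 2455] [(0.005, array([ 0.4739, -0.1863]))]
red [  5.6 237.1] [  0 225  17  28 267] [(0.005, array([0.4454, 0.1877]))]
yellow [133.3 231.3] [117 218  32  30 496] [(0.005, array([0.4534, 0.0283]))]
blue [71.6 10.1] [ 53   0  34  21 364] [(0.005, array([0.6982, 0.0645]))]
blue [345.7  58.3] [ 301   10   91   99 3401] [(0.005, array([ 0.6488, -0.2302]))]
blue [90.1 93.9] [ 73  78  34  33 561] [(0.005, array([0.6138, 0.0558]))]
```

View pics/w1.png

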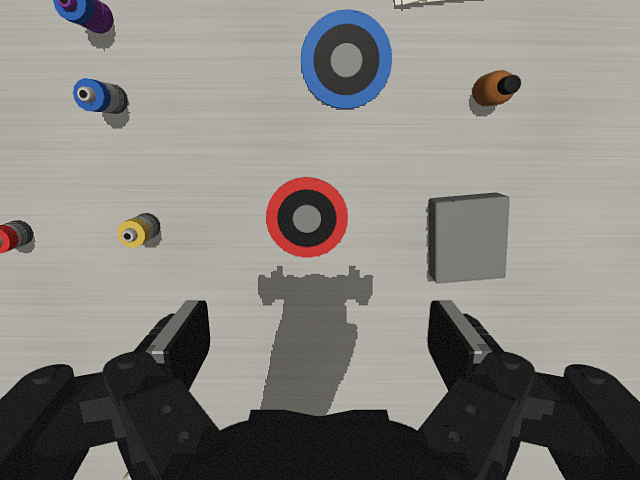

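carry_out([
  [[0, 0, 0, -0.01, 0.06, 0, 1], [0, 0, 0, -0.02, 0.12, 0, 1], [0, 0, 0, -0.03, 0.18, 0, 1], [0, 0, 0, -0.035, 0.24, -0.02, 1], [0, 0, 0, -0.04, 0.3, -0.05, 1], [0, 0, 0, -0.045, 0.345, -0.09, 1], [0, 0, 0, -0.048, 0.372, -0.12, 1], [0, 0, 0, -0.048, 0.372, -0.12, 1], [0, 0, 0, -0.048, 0.372, -0.12, 1]],
])

```text
time_s: 2.7
ee_pos: [0.4527, 0.1696, 0.1818]
tcp_rot: [3.141, -0.001, -0.0]
force: [1.1, -0.3, -0.2]
opening: 0.085
```

```bash
python3 - <<'E'
from h import *
im,c=snap("w2"); find(im,c,[.005,.04,.046])
E
```

```text
t 2.7 tcp [0.4527 0.1696 0.1818] [ 3.1413e+00 -6.0000e-04 -4.0000e-04] F [ 1.1 -0.3 -0.2] open 0.085 cam [0.5239 0.1707 0.3249]
red [314.7 223.7] [296 204  39  41 907] [(0.005, array([0.4469, 0.1734])), (0.04, array([0.4553, 0.1731])), (0.046, array([0.4568, 0.1731]))]
yellow [239.9  54.5] [ 175    0  128  100 4456] [(0.005, array([0.5881, 0.2334])), (0.04, array([0.5811, 0.2265])), (0.046, array([0.5799, 0.2253]))]
yellow [520. 213.] [ 498  194   46   42 1010] [(0.005, array([ 0.4557, -0.0088])), (0.04, array([0.4631, 0.0109])), (0.046, array([0.4644, 0.0142]))]
blue [526.7  13.6] [506   0  47  28 710] [(0.005, array([0.6147, 0.0073])), (0.04, array([0.6048, 0.0252])), (0.046, array([0.6031, 0.0283]))]
```

View pics/w2.png

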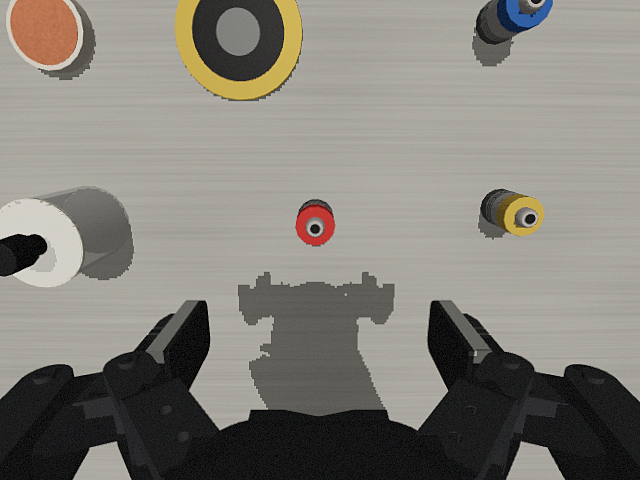

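Red is at wrist (315,224), (0.455,0.172). Descending and gripping it.

carry_out([
  [[0, 0, 0, 0.002, 0.002, -0.05, 0.8], [0, 0, 0, 0.002, 0.002, -0.1, 0.8], [0, 0, 0, 0.002, 0.002, -0.14, 0.8], [0, 0, 0, 0.002, 0.002, -0.16, 0.8], [0, 0, 0, 0.002, 0.002, -0.173, 0.8], [0, 0, 0, 0.002, 0.002, -0.173, 0.8], [0, 0, 0, 0.002, 0.002, -0.173, 0.5], [0, 0, 0, 0.002, 0.002, -0.173, 0.3], [0, 0, 0, 0.002, 0.002, -0.173, 0.2], [0, 0, 0, 0.002, 0.002, -0.173, 0.2], [0, 0, 0, 0.002, 0.002, -0.173, 0.2]],
], newtons=30)

```text
time_s: 4.12
ee_pos: [0.4546, 0.1733, 0.0094]
tcp_rot: [-3.141, -0.002, 0.002]
force: [-0.9, -1.6, 5.7]
opening: 0.0308
```

```bash
python3 - <<'E'
from h import *
im,c=snap("w3"); find(im,c,[.04,.046])
E
```

```text
t 4.125 tcp [0.4546 0.1733 0.0094] [-3.1414e+00 -2.0000e-03  1.7000e-03] F [-0.9 -1.6  5.7] open 0.0308 cam [0.5257 0.1746 0.1526]
red [318.5 334.5] [ 275  293   88   94 4535] [(0.04, array([0.4581, 0.1743])), (0.046, array([0.4617, 0.1743]))]
yellow [156.   28.8] [  41    0  226   64 8335] [(0.04, array([0.553, 0.22 ])), (0.046, array([0.5516, 0.2175]))]
```

View pics/w3.png

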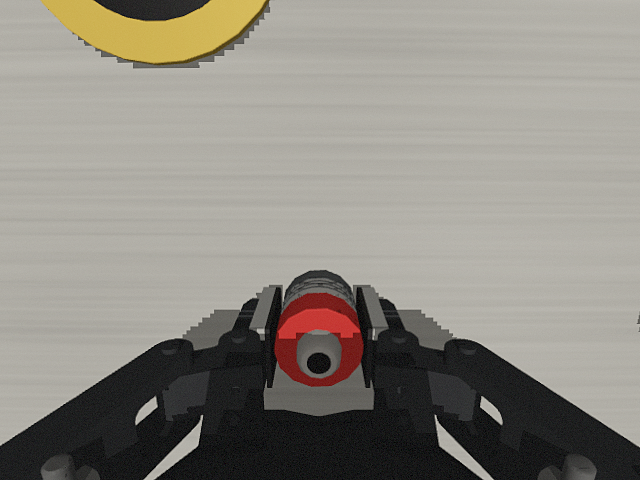

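```bash
python3 - <<'E'
from h import *
c=calibration("wrist"); s=read_state()['ee_pos']
for z in(.046,.05): print(at("wrist",(318.5,362),z,c)-s[:2])
for n in("top",):
    im=grab_frame(n)[:,:,::-1]
# where the wrist cam projects TCP & grasp point
print(proj("wrist",s,c),proj("wrist",s+[0,0,.019],c))
E
```

```text
[-0.00133687  0.00099324]
[0.00138014 0.0010028 ]
[320.80408579 308.43483356] [321.13193877 331.27937451]
```

carry_out([
  [[0, 0, 0, 0, 0, 0.02, 0.2], [0, 0, 0, 0, 0, 0.07, 0.2], [0, 0, 0, 0, -0.02, 0.12, 0.2], [0, 0, 0, 0.005, -0.07, 0.12, 0.2], [0, 0, 0, 0.01, -0.13, 0.12, 0.2], [0, 0, 0, 0.015, -0.19, 0.12, 0.2], [0, 0, 0, 0.018, -0.25, 0.12, 0.2], [0, 0, 0, 0.018, -0.3, 0.12, 0.2], [0, 0, 0, 0.018, -0.34, 0.12, 0.2], [0, 0, 0, 0.018, -0.36, 0.12, 0.2], [0, 0, 0, 0.018, -0.36, 0.12, 0.2], [0, 0, 0, 0.018, -0.36, 0.12, 0.2]],
])

```text
time_s: 5.72
ee_pos: [0.4721, -0.1847, 0.1283]
tcp_rot: [-3.141, -0.0, 0.004]
force: [0.6, 0.9, -1.0]
opening: 0.0314
```

```bash
python3 - <<'E'
from h import *
im,c=snap("w4"); find(im,c,[.005])
E
```

```text
t 5.725 tcp [ 0.4721 -0.1847  0.1283] [-3.1407e+00 -2.0000e-04  4.3000e-03] F [ 0.6  0.9 -1. ] open 0.0314 cam [ 0.5435 -0.1834  0.2714]
red [322. 219.] [ 256  166  133  122 5555] [(0.005, array([ 0.4773, -0.1863]))]
red [318.4 334.5] [ 275  293   88   93 4612] [(0.005, array([ 0.3833, -0.1842]))]
yellow [ 33.9 256.4] [   1  234   60   50 1653] [(0.005, array([0.4509, 0.038 ]))]
blue [391.5  23.6] [ 323    0  140   48 3313] [(0.005, array([ 0.6124, -0.2307]))]
```

View pics/w4.png

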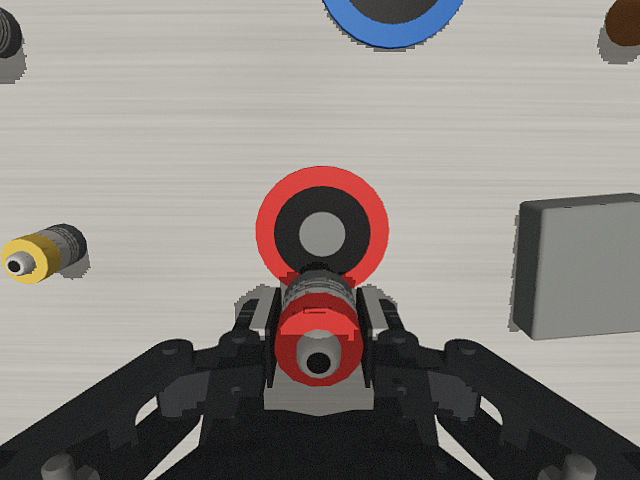

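```bash
cat >> h.py <<'E'
def spot(im,c,roi,z=.005):
    # centre of bright grey spot inside black middle, roi x0,y0,x1,y1
    x0,y0,x1,y1=roi
    h=cv2.cvtColor(im,cv2.COLOR_BGR2HSV)[y0:y1,x0:x1]
    m=((h[...,2]>85)&(h[...,1]<40)).astype(np.uint8)
    n,l,s,cc=cv2.connectedComponentsWithStats(m)
    for i in range(1,n):
        if s[i][4]>100:
            p=cc[i]+[x0,y0]; b=(s[i][0]+(s[i][2]-1)/2+x0,s[i][1]+(s[i][3]-1)/2+y0)
            print("spot",p.round(1),b,s[i],at("wrist",b,z,c).round(4))
E
python3 - <<'E'
from h import *
im=cv2.imread("pics/w4.png");c=calibration("wrist")
spot(im,c,(285,200,360,262))
E
```

```text
spot [321.8 233.7] (np.float64(321.5), np.float64(234.0)) [  14   12   46   45 1621] [ 0.4716 -0.1859]
```

carry_out([
  [[0, 0, 0, 0, -0.002, -0.05, 0.2], [0, 0, 0, 0, -0.002, -0.085, 0.2], [0, 0, 0, 0, -0.002, -0.1, 0.2], [0, 0, 0, 0, -0.002, -0.107, 0.2], [0, 0, 0, 0, -0.002, -0.111, 0.2], [0, 0, 0, 0, -0.002, -0.1125, 0.2], [0, 0, 0, 0, -0.002, -0.1135, 0.2], [0, 0, 0, 0, -0.002, -0.1135, 0.2]],
])

```text
time_s: 6.78
ee_pos: [0.472, -0.189, 0.0151]
tcp_rot: [3.141, -0.001, 0.002]
force: [-0.5, -1.1, -0.2]
opening: 0.0306
```

carry_out([
  [[0, 0, 0, 0, 0, -0.001, 0.2], [0, 0, 0, 0, 0, -0.0015, 0.2], [0, 0, 0, 0, 0, -0.0015, 0.2]],
])

```text
time_s: 7.15
ee_pos: [0.472, -0.1891, 0.0144]
tcp_rot: [3.141, -0.001, 0.002]
force: [-4.5, 1.2, 10.8]
opening: 0.031
```

```bash
python3 - <<'E'
from h import *
im,c=snap("w5"); find(im,c,[.005]); 
c0=calibration("scene");im=grab_frame("scene")[:,:,::-1]; cv2.imwrite("pics/s5.png",cv2.resize(im[220:340,150:310],(800,600),interpolation=3))
E
```

```text
t 7.15 tcp [ 0.472  -0.1891  0.0144] [ 3.141e+00 -7.000e-04  1.700e-03] F [-4.5  1.2 10.8] open 0.031 cam [ 0.5433 -0.1877  0.1575]
red [312.6 247.5] [  204   188   221   153 11468] [(0.005, array([ 0.4887, -0.186 ]))]
red [317.9 342.8] [ 273  293   92  100 5646] [(0.005, array([ 0.4499, -0.1881]))]
```

View pics/s5.png

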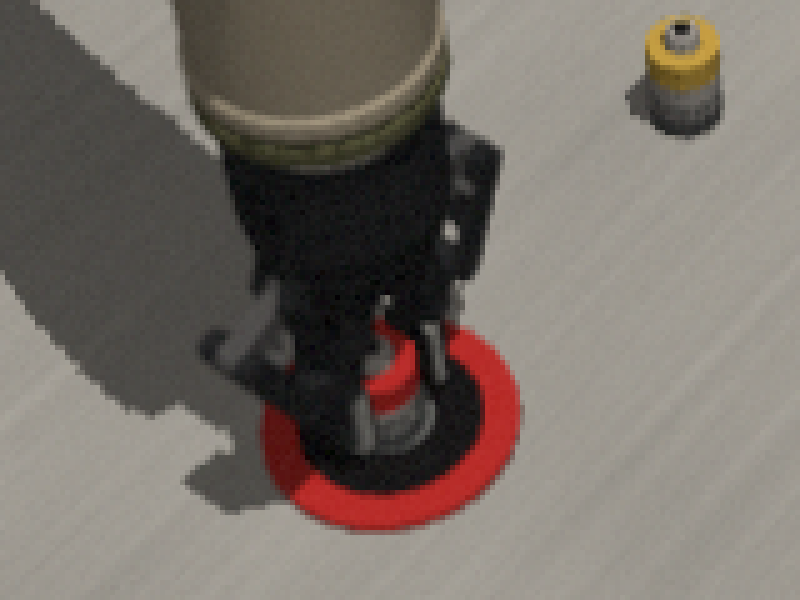

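View pics/w5.png

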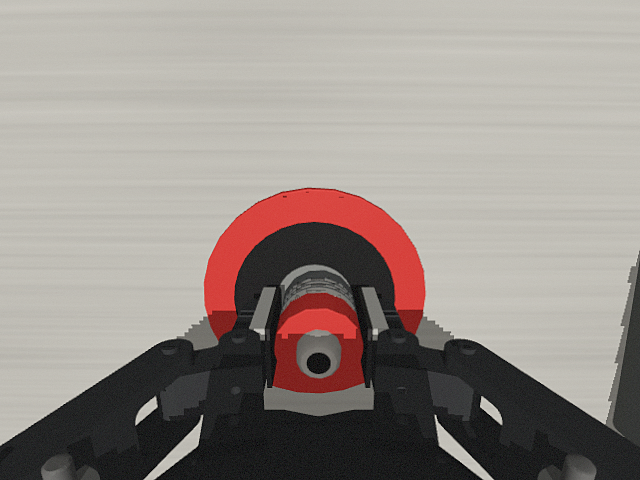

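```bash
python3 - <<'E'
from h import *
c=calibration("wrist")
print(at("wrist",(314,187.5),.005,c)-[.05,0], at("wrist",(315,221.5),.005,c)-[.036,0],at("wrist",(316.5,264.5),.005,c),at("wrist",(317,272.5),.005,c),at("wrist",(318,362),.051,c))
im=cv2.imread("pics/w5.png");cv2.imwrite("pics/w5c.png",cv2.resize(im[210:400,220:420],(600,570),interpolation=2))
E
```

```text
[ 0.47201809 -0.18606108] [ 0.47167439 -0.18647454] [ 0.48844229 -0.18713086] [ 0.48471816 -0.18735486] [ 0.4707623  -0.18782714]
```

View pics/w5c.png

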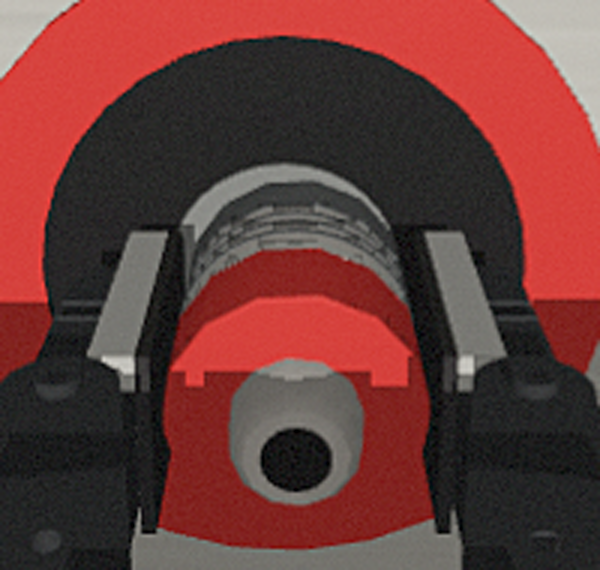

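carry_out([
  [[0, 0, 0, 0, 0, 0.004, 0.2], [0, 0, 0, 0.0025, 0.0015, 0.004, 0.2], [0, 0, 0, 0.0025, 0.0015, 0.004, 0.2], [0, 0, 0, 0.0025, 0.0015, 0.002, 0.2], [0, 0, 0, 0.0025, 0.0015, 0.001, 0.2], [0, 0, 0, 0.0025, 0.0015, 0.0005, 0.2], [0, 0, 0, 0.0025, 0.0015, 0.0005, 0.2], [0, 0, 0, 0.0025, 0.0015, 0.0005, 0.4], [0, 0, 0, 0.0025, 0.0015, 0.0005, 0.6], [0, 0, 0, 0.0025, 0.0015, 0.0005, 0.8], [0, 0, 0, 0.0025, 0.0015, 0.0005, 0.8]],
])

```text
time_s: 8.62
ee_pos: [0.4742, -0.1873, 0.0137]
tcp_rot: [-3.141, 0.0, 0.002]
force: [-0.2, -0.0, 0.7]
opening: 0.068
```

```bash
python3 - <<'E'
from h import *
im,c=snap("w6"); cv2.imwrite("pics/w6c.png",cv2.resize(im[170:400,180:440],(678,600),interpolation=2))
E
```

```text
t 8.625 tcp [ 0.4742 -0.1873  0.0137] [-3.1415e+00  1.0000e-04  1.8000e-03] F [-0.2 -0.   0.7] open 0.068 cam [ 0.5456 -0.1861  0.1567]
```

View pics/w6c.png

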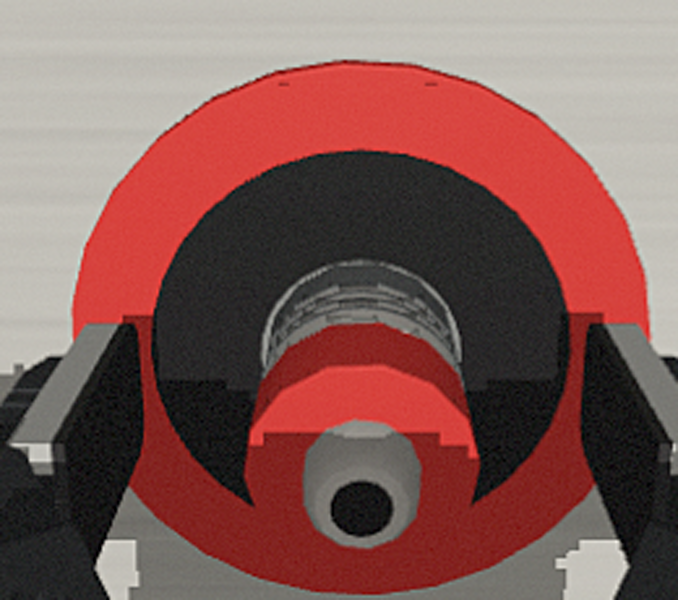

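Red is centred on its spot. Next is yellow.

carry_out([
  [[0, 0, 0, 0, 0, 0.05, 0.8], [0, 0, 0, 0, 0, 0.1, 0.8], [0, 0, 0, -0.003, 0.03, 0.15, 0.8], [0, 0, 0, -0.006, 0.09, 0.165, 0.8], [0, 0, 0, -0.01, 0.15, 0.165, 0.8], [0, 0, 0, -0.0115, 0.19, 0.165, 0.8], [0, 0, 0, -0.0115, 0.2, 0.165, 0.8], [0, 0, 0, -0.0115, 0.2, 0.165, 0.8], [0, 0, 0, -0.0115, 0.2, 0.165, 0.8]],
])

```text
time_s: 9.8
ee_pos: [0.4628, 0.011, 0.1786]
tcp_rot: [3.141, 0.0, -0.001]
force: [-0.2, -0.4, -0.2]
opening: 0.0685
```

```bash
python3 - <<'E'
from h import *
im,c=snap("w7"); find(im,c,[.045,.052])
cv2.imwrite("pics/w7c.png",cv2.resize(im,(640,480)))
E
```

```text
t 9.8 tcp [0.4628 0.011  0.1786] [ 3.1412e+00  3.0000e-04 -5.0000e-04] F [-0.2 -0.4 -0.2] open 0.0685 cam [0.5342 0.0121 0.3216]
red [545.5 205. ] [ 488  151  113  111 5397] [(0.045, array([ 0.4816, -0.1603])), (0.052, array([ 0.4829, -0.1559]))]
yellow [63.7 68.3] [   0    0  100  115 3539] [(0.045, array([0.5861, 0.1977])), (0.052, array([0.5848, 0.193 ]))]
yellow [320.1 227.1] [ 301  207   40   43 1004] [(0.045, array([0.4642, 0.0103])), (0.052, array([0.466 , 0.0103]))]
blue [289.4  20.9] [ 266    0   47   42 1105] [(0.045, array([0.6071, 0.0316])), (0.052, array([0.6053, 0.0311]))]
blue [604.6  28.9] [ 574    0   66   52 1583] [(0.045, array([ 0.6062, -0.1836])), (0.052, array([ 0.6043, -0.1787]))]
```

View pics/w7c.png

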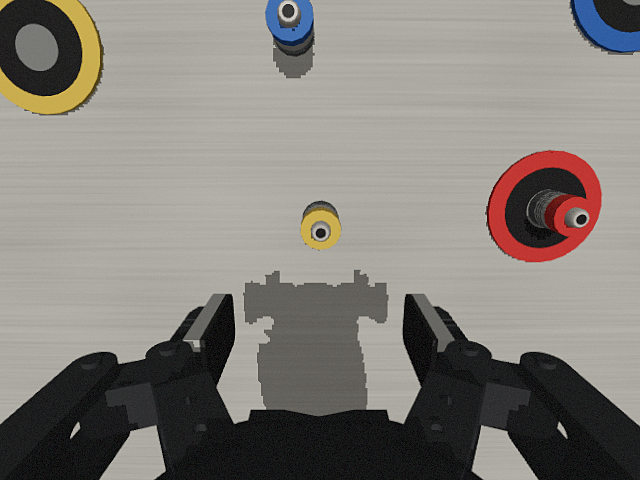

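carry_out([
  [[0, 0, 0, -0.001, -0.001, -0.05, 0.8], [0, 0, 0, -0.001, -0.001, -0.1, 0.8], [0, 0, 0, -0.001, -0.001, -0.14, 0.8], [0, 0, 0, -0.001, -0.001, -0.16, 0.8], [0, 0, 0, -0.001, -0.001, -0.168, 0.8], [0, 0, 0, -0.001, -0.001, -0.168, 0.8], [0, 0, 0, -0.001, -0.001, -0.168, 0.5], [0, 0, 0, -0.001, -0.001, -0.168, 0.3], [0, 0, 0, -0.001, -0.001, -0.168, 0.2], [0, 0, 0, -0.001, -0.001, -0.168, 0.2], [0, 0, 0, -0.001, -0.001, -0.168, 0.2]],
], newtons=30)

```text
time_s: 11.22
ee_pos: [0.4626, 0.0115, 0.0118]
tcp_rot: [3.141, -0.002, 0.002]
force: [-0.8, -1.7, 5.0]
opening: 0.0316
```

```bash
python3 - <<'E'
from h import *
im,c=snap("w8"); cv2.imwrite("pics/w8c.png",cv2.resize(im[210:400,220:420],(600,570),interpolation=2))
E
```

```text
t 11.225 tcp [0.4626 0.0115 0.0118] [ 3.1411e+00 -1.9000e-03  1.7000e-03] F [-0.8 -1.7  5. ] open 0.0316 cam [0.5336 0.0128 0.155 ]
```

View pics/w8c.png

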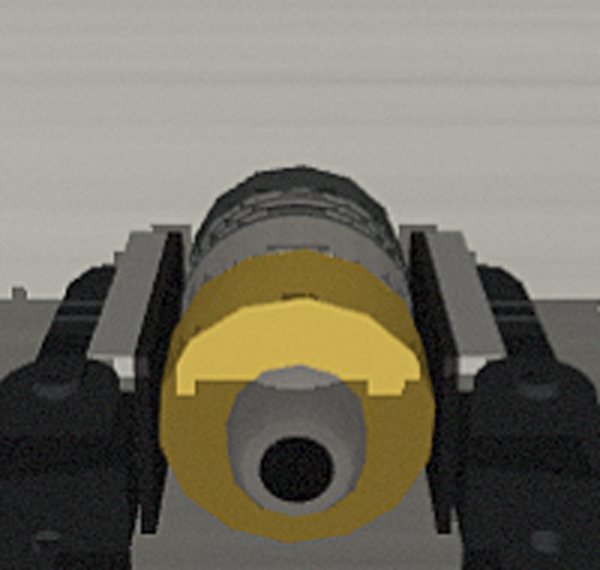

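carry_out([
  [[0, 0, 0, 0, 0, 0.02, 0.2], [0, 0, 0, 0, 0, 0.07, 0.2], [0, 0, 0, 0.01, 0.02, 0.12, 0.2], [0, 0, 0, 0.035, 0.065, 0.12, 0.2], [0, 0, 0, 0.065, 0.11, 0.12, 0.2], [0, 0, 0, 0.095, 0.155, 0.12, 0.2], [0, 0, 0, 0.12, 0.19, 0.12, 0.2], [0, 0, 0, 0.135, 0.21, 0.12, 0.2], [0, 0, 0, 0.14, 0.219, 0.12, 0.2], [0, 0, 0, 0.14, 0.219, 0.12, 0.2], [0, 0, 0, 0.14, 0.219, 0.12, 0.2], [0, 0, 0, 0.14, 0.219, 0.12, 0.2]],
])

```text
time_s: 12.78
ee_pos: [0.6018, 0.2294, 0.131]
tcp_rot: [3.141, -0.0, 0.001]
force: [0.3, 0.0, -2.0]
opening: 0.031
```

```bash
python3 - <<'E'
from h import *
im,c=snap("w9"); spot(im,c,(270,190,370,266))
# w8 foot front relative to TCP, from its stored pose: camera-TCP fixed
s=read_state()["ee_pos"]; d=np.array([.0,0,0])
print("obj foot front rel TCP", at("wrist",(320,266.5),s[2]-.0118,c)-s[:2])
E
```

```text
t 12.775 tcp [0.6018 0.2294 0.131 ] [ 3.1409e+00 -4.0000e-04  5.0000e-04] F [ 0.3  0.  -2. ] open 0.031 cam [0.673  0.2307 0.2741]
spot [314.7 233.7] (np.float64(314.5), np.float64(233.5)) [  22   22   46   44 1584] [0.6008 0.2332]
obj foot front rel TCP [1.45464217e-02 8.86072750e-05]
```

View pics/w9.png

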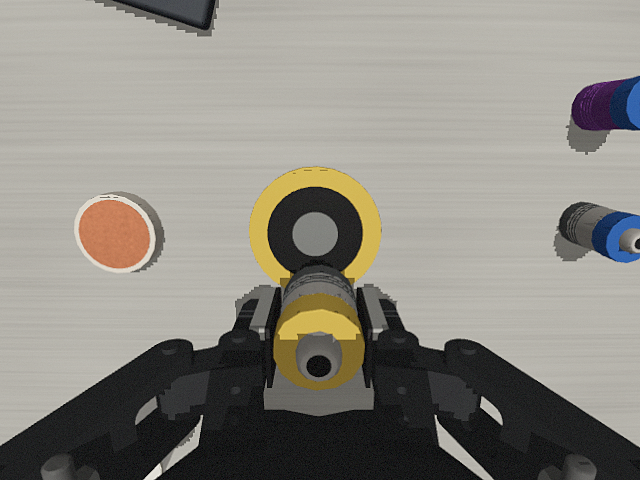

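carry_out([
  [[0, 0, 0, 0.001, 0.003, -0.05, 0.2], [0, 0, 0, 0.001, 0.003, -0.085, 0.2], [0, 0, 0, 0.001, 0.003, -0.1, 0.2], [0, 0, 0, 0.001, 0.003, -0.107, 0.2], [0, 0, 0, 0.001, 0.003, -0.111, 0.2], [0, 0, 0, 0.001, 0.003, -0.1125, 0.2], [0, 0, 0, 0.001, 0.003, -0.1135, 0.2], [0, 0, 0, 0.001, 0.003, -0.1135, 0.2]],
])

```text
time_s: 13.82
ee_pos: [0.603, 0.2338, 0.0177]
tcp_rot: [-3.141, -0.001, 0.002]
force: [-0.4, 0.0, -2.0]
opening: 0.0315
```

```bash
python3 - <<'E'
from h import *
im,c=snap("w10"); cv2.imwrite("pics/w10c.png",cv2.resize(im[170:400,180:440],(678,600),interpolation=2))
E
```

```text
t 13.825 tcp [0.603  0.2338 0.0177] [-3.1414e+00 -6.0000e-04  1.8000e-03] F [-0.4  0.  -2. ] open 0.0315 cam [0.6742 0.235  0.1608]
```

View pics/w10c.png

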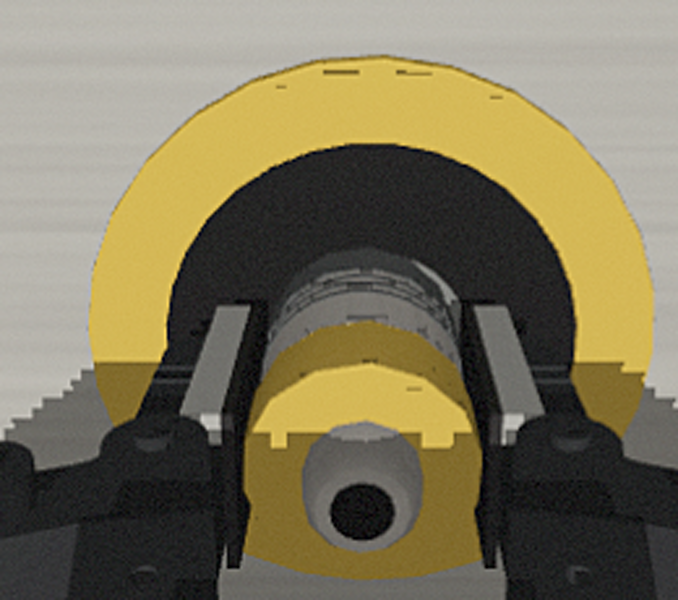

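carry_out([
  [[0, 0, 0, 0, -0.0013, 0, 0.2], [0, 0, 0, 0, -0.0013, 0, 0.2], [0, 0, 0, 0, -0.0013, -0.0008, 0.2], [0, 0, 0, 0, -0.0013, -0.0013, 0.2], [0, 0, 0, 0, -0.0013, -0.0016, 0.2], [0, 0, 0, 0, -0.0013, -0.0016, 0.2]],
])

```text
time_s: 14.62
ee_pos: [0.603, 0.2323, 0.0169]
tcp_rot: [3.141, -0.001, 0.002]
force: [-3.5, -2.0, 8.6]
opening: 0.0312
```

Contact at 8.6 N. Releasing.

carry_out([
  [[0, 0, 0, 0, 0, 0.0005, 0.2], [0, 0, 0, 0, 0, 0.0005, 0.4], [0, 0, 0, 0, 0, 0.0005, 0.6], [0, 0, 0, 0, 0, 0.0005, 0.8], [0, 0, 0, 0, 0, 0.0005, 0.8]],
])

```text
time_s: 15.25
ee_pos: [0.6027, 0.2324, 0.016]
tcp_rot: [-3.141, 0.0, 0.002]
force: [-0.9, -0.1, 0.2]
opening: 0.0685
```

```bash
python3 - <<'E'
from h import *
im,c=snap("w11"); cv2.imwrite("pics/w11c.png",cv2.resize(im[170:400,180:440],(678,600),interpolation=2))
E
```

```text
t 15.25 tcp [0.6027 0.2324 0.016 ] [-3.1415e+00  1.0000e-04  1.9000e-03] F [-0.9 -0.1  0.2] open 0.0685 cam [0.6741 0.2337 0.1591]
```

View pics/w11c.png

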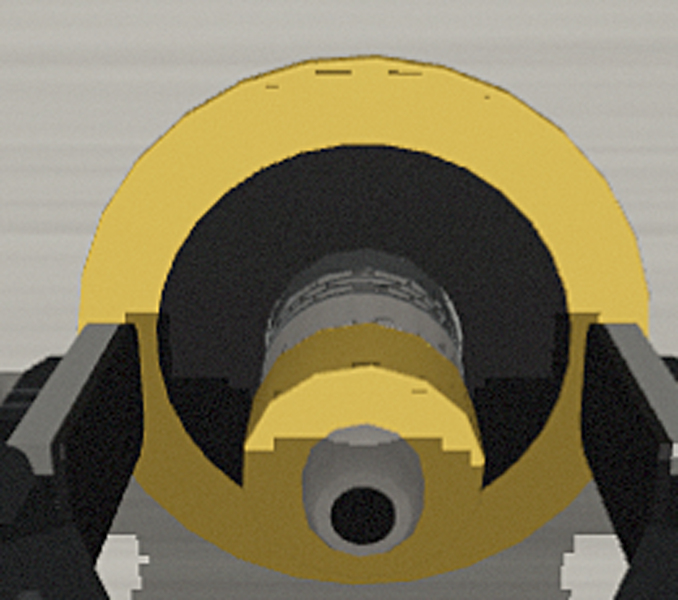

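carry_out([
  [[0, 0, 0, 0, 0, 0.05, 0.8], [0, 0, 0, 0, 0, 0.1, 0.8], [0, 0, 0, 0, -0.03, 0.15, 0.8], [0, 0, 0, 0, -0.09, 0.17, 0.8], [0, 0, 0, 0.002, -0.15, 0.17, 0.8], [0, 0, 0, 0.004, -0.19, 0.17, 0.8], [0, 0, 0, 0.004, -0.2, 0.17, 0.8], [0, 0, 0, 0.004, -0.2, 0.17, 0.8], [0, 0, 0, 0.004, -0.2, 0.17, 0.8]],
])

```text
time_s: 16.42
ee_pos: [0.6066, 0.0348, 0.1862]
tcp_rot: [-3.14, -0.0, 0.005]
force: [-0.5, 0.7, 0.2]
opening: 0.0684
```

```bash
python3 - <<'E'
from h import *
im,c=snap("w12"); find(im,c,[.05,.058])
E
```

```text
t 16.425 tcp [0.6066 0.0348 0.1862] [-3.1404e+00 -1.0000e-04  4.9000e-03] F [-0.5  0.7  0.2] open 0.0684 cam [0.6779 0.0361 0.3293]
red [543.9 331.3] [ 490  303   99   71 2442] [(0.05, array([ 0.5113, -0.1537])), (0.058, array([ 0.5161, -0.1482]))]
yellow [100.6 218.6] [  47  167  109  107 4996] [(0.05, array([0.6128, 0.2052])), (0.058, array([0.6147, 0.2004]))]
blue [318.1 112.3] [ 297   90   43   46 1157] [(0.05, array([0.6924, 0.0367])), (0.058, array([0.692 , 0.0367]))]
blue [598.1 172.4] [ 566  113   74  114 3041] [(0.05, array([ 0.6541, -0.1778])), (0.058, array([ 0.6548, -0.1716]))]
blue [324.3 223.2] [305 203  40  43 970] [(0.05, array([0.6105, 0.0312])), (0.058, array([0.6124, 0.0314]))]
```

View pics/w12.png

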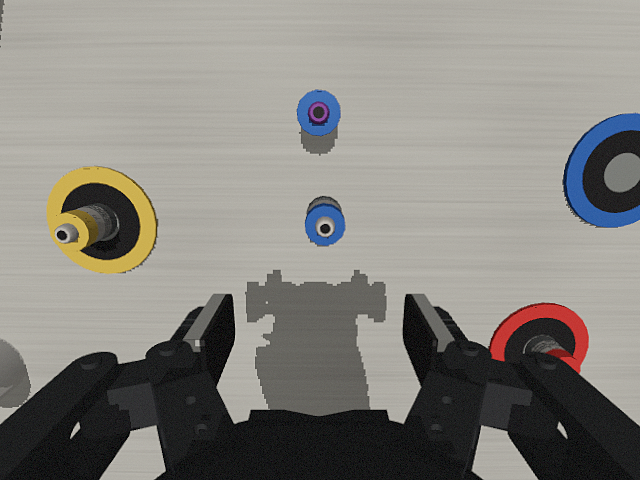

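The true blue (grey barrel, bright nose) is at (325,224). The purple one stays ahead at (318,112). Gripping blue.

carry_out([
  [[0, 0, 0, 0.001, -0.002, -0.05, 0.8], [0, 0, 0, 0.001, -0.002, -0.1, 0.8], [0, 0, 0, 0.001, -0.002, -0.14, 0.8], [0, 0, 0, 0.001, -0.002, -0.165, 0.8], [0, 0, 0, 0.001, -0.002, -0.174, 0.8], [0, 0, 0, 0.001, -0.002, -0.174, 0.8], [0, 0, 0, 0.001, -0.002, -0.174, 0.5], [0, 0, 0, 0.001, -0.002, -0.174, 0.3], [0, 0, 0, 0.001, -0.002, -0.174, 0.2], [0, 0, 0, 0.001, -0.002, -0.174, 0.2], [0, 0, 0, 0.001, -0.002, -0.174, 0.2]],
], newtons=30)

```text
time_s: 17.85
ee_pos: [0.6087, 0.0305, 0.0135]
tcp_rot: [-3.141, -0.002, 0.002]
force: [-1.4, -0.0, 7.3]
opening: 0.0307
```

```bash
python3 - <<'E'
from h import *
im,c=snap("w13"); cv2.imwrite("pics/w13c.png",cv2.resize(im[210:400,220:420],(600,570),interpolation=2))
E
```

```text
t 17.85 tcp [0.6087 0.0305 0.0135] [-3.1415e+00 -2.2000e-03  1.7000e-03] F [-1.4 -0.   7.3] open 0.0307 cam [0.6797 0.0317 0.1567]
```

View pics/w13c.png

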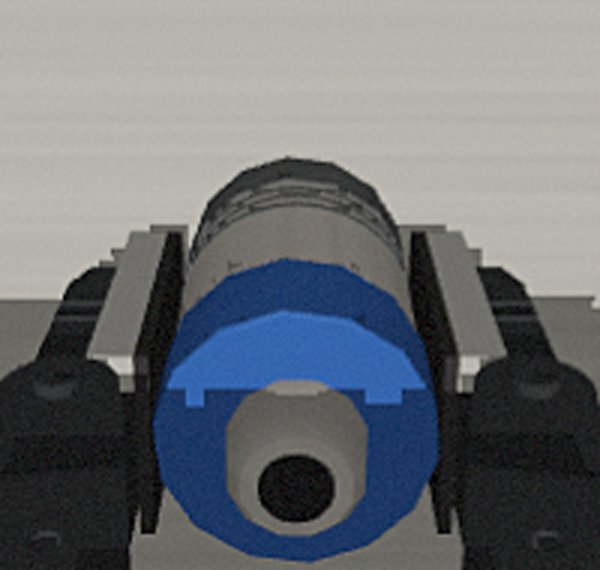

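carry_out([
  [[0, 0, 0, 0, 0, 0.02, 0.2], [0, 0, 0, 0, 0, 0.07, 0.2], [0, 0, 0, 0.005, -0.02, 0.12, 0.2], [0, 0, 0, 0.01, -0.07, 0.12, 0.2], [0, 0, 0, 0.02, -0.12, 0.12, 0.2], [0, 0, 0, 0.03, -0.18, 0.12, 0.2], [0, 0, 0, 0.037, -0.225, 0.12, 0.2], [0, 0, 0, 0.042, -0.25, 0.12, 0.2], [0, 0, 0, 0.042, -0.261, 0.12, 0.2], [0, 0, 0, 0.042, -0.261, 0.12, 0.2], [0, 0, 0, 0.042, -0.261, 0.12, 0.2], [0, 0, 0, 0.042, -0.261, 0.12, 0.2], [0, 0, 0, 0.042, -0.261, 0.12, 0.2]],
])

```text
time_s: 19.52
ee_pos: [0.6499, -0.2297, 0.1324]
tcp_rot: [-3.141, -0.0, 0.003]
force: [-0.7, 0.2, -0.9]
opening: 0.0314
```

```bash
python3 - <<'E'
from h import *
im,c=snap("w14"); spot(im,c,(270,190,370,260))
s=read_state()["ee_pos"]
print("obj foot front rel TCP", at("wrist",(318.5,262.7),s[2]-.0135,c)-s[:2])
E
```

```text
t 19.525 tcp [ 0.6499 -0.2297  0.1324] [-3.1414e+00 -2.0000e-04  3.1000e-03] F [-0.7  0.2 -0.9] open 0.0314 cam [ 0.7212 -0.2283  0.2754]
spot [320.6 234.3] (np.float64(321.0), np.float64(234.5)) [  29   23   45   44 1560] [ 0.6478 -0.2307]
obj foot front rel TCP [0.01578509 0.00131621]
```

View pics/w14.png

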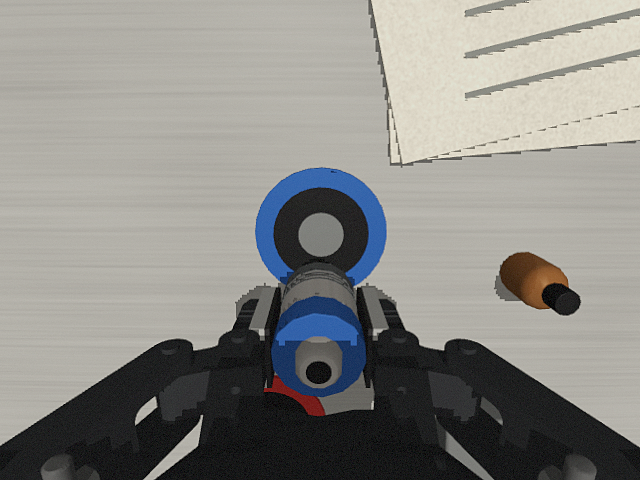

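carry_out([
  [[0, 0, 0, -0.0018, -0.001, -0.05, 0.2], [0, 0, 0, -0.0018, -0.001, -0.085, 0.2], [0, 0, 0, -0.0018, -0.001, -0.1, 0.2], [0, 0, 0, -0.0018, -0.001, -0.107, 0.2], [0, 0, 0, -0.0018, -0.001, -0.111, 0.2], [0, 0, 0, -0.0018, -0.001, -0.1125, 0.2], [0, 0, 0, -0.0018, -0.001, -0.1135, 0.2], [0, 0, 0, -0.0018, -0.001, -0.1135, 0.2]],
])

```text
time_s: 20.58
ee_pos: [0.6482, -0.2317, 0.0192]
tcp_rot: [3.141, -0.001, 0.002]
force: [-0.4, 0.2, -1.2]
opening: 0.0313
```

```bash
python3 - <<'E'
from h import *
im,c=snap("w15"); cv2.imwrite("pics/w15c.png",cv2.resize(im[170:400,180:440],(678,600),interpolation=2))
E
```

```text
t 20.575 tcp [ 0.6482 -0.2317  0.0192] [ 3.1414e+00 -7.0000e-04  1.8000e-03] F [-0.4  0.2 -1.2] open 0.0313 cam [ 0.7194 -0.2304  0.1623]
```

View pics/w15c.png

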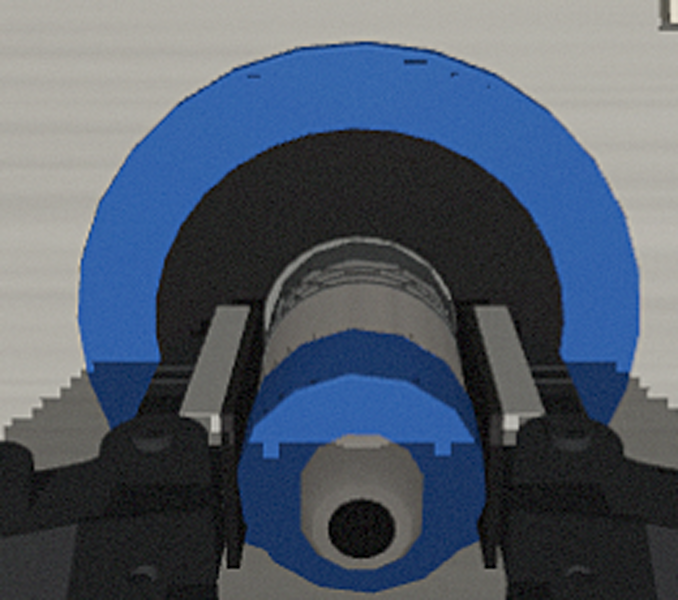

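Well centred: base centre is at column 360 in the crop, barrel at about 361, with a thin sliver of spot in front. Lowering and releasing.

carry_out([
  [[0, 0, 0, 0.0005, 0, -0.0008, 0.2], [0, 0, 0, 0.0005, 0, -0.0013, 0.2], [0, 0, 0, 0.0005, 0, -0.0016, 0.2], [0, 0, 0, 0.0005, 0, -0.0016, 0.2]],
])

```text
time_s: 21.12
ee_pos: [0.6485, -0.2317, 0.0186]
tcp_rot: [3.141, -0.0, 0.002]
force: [-5.3, 0.8, 9.2]
opening: 0.0312
```

carry_out([
  [[0, 0, 0, 0, 0, 0.0005, 0.2], [0, 0, 0, 0, 0, 0.0005, 0.4], [0, 0, 0, 0, 0, 0.0005, 0.6], [0, 0, 0, 0, 0, 0.0005, 0.8], [0, 0, 0, 0, 0, 0.0005, 0.8]],
])

```text
time_s: 21.75
ee_pos: [0.6485, -0.2316, 0.0175]
tcp_rot: [-3.141, 0.0, 0.002]
force: [-0.1, 0.5, -0.3]
opening: 0.0684
```

```bash
python3 - <<'E'
from h import *
im,c=snap("w16"); cv2.imwrite("pics/w16c.png",cv2.resize(im[170:400,180:440],(678,600),interpolation=2))
t=cv2.imread("pics/top0.png");h=cv2.cvtColor(t,cv2.COLOR_BGR2GRAY)
# knob & cover in the first top picture
m=(h[260:310,140:195]<40).astype(np.uint8); n,l,s,cc=cv2.connectedComponentsWithStats(m); print([(cc[i]+[140,260],s[i][:5]) for i in range(1,n)])
m=(h[260:310,140:195]>185).astype(np.uint8); n,l,s,cc=cv2.connectedComponentsWithStats(m); print([(cc[i]+[140,260],s[i]) for i in range(1,n) if s[i][4]>20])
cv2.imwrite("pics/cov.png",cv2.resize(t[255:315,130:200],(700,600),interpolation=2))
E
```

```text
t 21.75 tcp [ 0.6485 -0.2316  0.0175] [-3.1415e+00  0.0000e+00  1.8000e-03] F [-0.1  0.5 -0.3] open 0.0684 cam [ 0.7198 -0.2303  0.1605]
[(array([160.27659574, 282.76595745]), array([16, 20,  9,  7, 47], dtype=int32))]
[(array([163.95628415, 282.25136612]), array([ 11,  10,  25,  26, 366], dtype=int32))]
```

View pics/w16c.png

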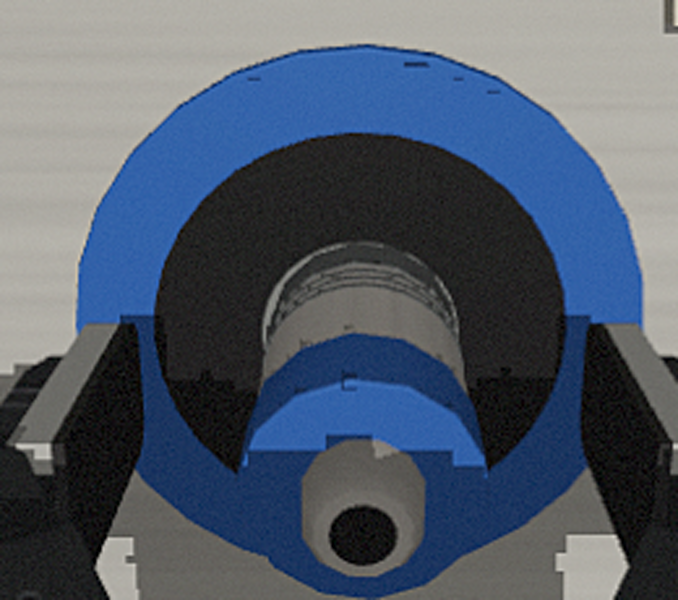

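View pics/cov.png

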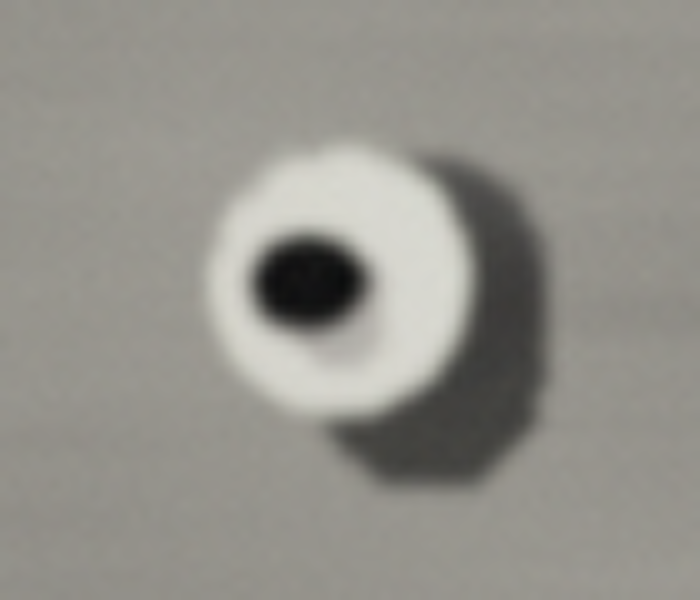

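```bash
python3 - <<'E'
from h import *
print(at("top",(163.6,282.7),.072),at("top",(160.4,282.6),.1))
im=cv2.imread("pics/scene0.png")
cv2.imwrite("pics/covs.png",cv2.resize(im[110:170,345:400],(550,600),interpolation=2))
E
```

```text
[0.44769922 0.37297873] [0.44837068 0.37143252]
```

View pics/covs.png

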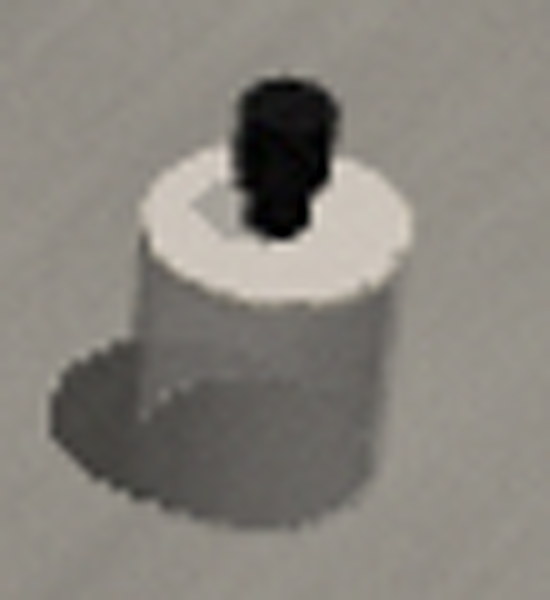

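carry_out([
  [[0, 0, 0, 0, 0, 0.05, 0.8], [0, 0, 0, 0, 0, 0.1, 0.8], [0, 0, 0, 0, 0, 0.16, 0.8], [0, 0, 0, -0.015, 0.04, 0.2, 0.8], [0, 0, 0, -0.03, 0.09, 0.22, 0.8], [0, 0, 0, -0.05, 0.145, 0.223, 0.8], [0, 0, 0, -0.07, 0.2, 0.223, 0.8], [0, 0, 0, -0.09, 0.255, 0.223, 0.8], [0, 0, 0, -0.11, 0.31, 0.223, 0.8], [0, 0, 0, -0.13, 0.365, 0.223, 0.8], [0, 0, 0, -0.15, 0.42, 0.223, 0.8], [0, 0, 0, -0.165, 0.475, 0.223, 0.8], [0, 0, 0, -0.18, 0.53, 0.223, 0.8], [0, 0, 0, -0.19, 0.58, 0.223, 0.8], [0, 0, 0, -0.199, 0.604, 0.223, 0.8], [0, 0, 0, -0.199, 0.604, 0.223, 0.8], [0, 0, 0, -0.199, 0.604, 0.223, 0.8], [0, 0, 0, -0.199, 0.604, 0.223, 0.8]],
])

```text
time_s: 24.05
ee_pos: [0.4505, 0.3709, 0.2406]
tcp_rot: [3.141, -0.001, -0.001]
force: [-0.1, -0.2, 0.8]
opening: 0.0683
```

```bash
python3 - <<'E'
from h import *
im,c=snap("w17")
h=cv2.cvtColor(im,cv2.COLOR_BGR2GRAY)
m=(h<45).astype(np.uint8);m[290:]=0;n,l,s,cc=cv2.connectedComponentsWithStats(m)
for i in range(1,n):
    if s[i][4]>150: 
        b=s[i][:2]+(s[i][2:4]-1)/2; print(cc[i],s[i],at("wrist",b,.106,c),at("wrist",b,.1,c))
E
```

```text
t 24.05 tcp [0.4505 0.3709 0.2406] [ 3.141e+00 -5.000e-04 -6.000e-04] F [-0.1 -0.2  0.8] open 0.0683 cam [0.5218 0.3721 0.3837]
[461.52238254  51.43100259] [ 430    4   76   83 2703] [0.58067145 0.26992799] [0.58194424 0.26772081]
[315.5047619  229.26530612] [301 213  30  33 735] [0.45091651 0.37399769] [0.44938569 0.37403913]
```

View pics/w17.png

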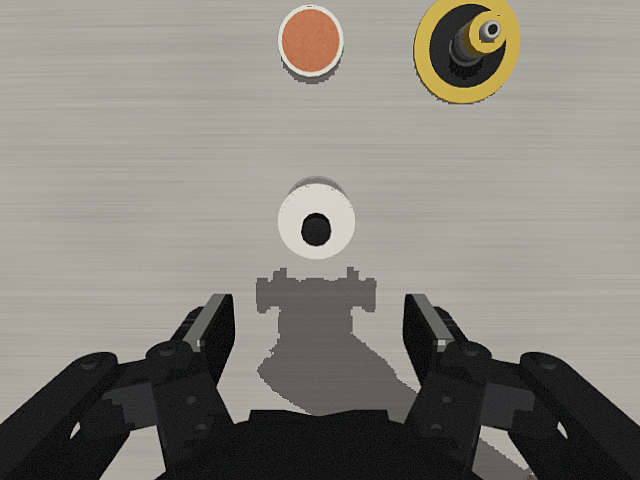

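carry_out([
  [[0, 0, 0, 0.001, 0.0015, -0.05, 0.8], [0, 0, 0, 0.001, 0.0015, -0.1, 0.7], [0, 0, 0, 0.001, 0.0015, -0.14, 0.7], [0, 0, 0, 0.001, 0.0015, -0.157, 0.7], [0, 0, 0, 0.001, 0.0015, -0.162, 0.7], [0, 0, 0, 0.001, 0.0015, -0.162, 0.7], [0, 0, 0, 0.001, 0.0015, -0.162, 0.5], [0, 0, 0, 0.001, 0.0015, -0.162, 0.3], [0, 0, 0, 0.001, 0.0015, -0.162, 0.2], [0, 0, 0, 0.001, 0.0015, -0.162, 0.12], [0, 0, 0, 0.001, 0.0015, -0.162, 0.12], [0, 0, 0, 0.001, 0.0015, -0.162, 0.12]],
], newtons=40)

```text
time_s: 25.6
ee_pos: [0.4511, 0.374, 0.0796]
tcp_rot: [-3.141, -0.001, 0.002]
force: [-1.1, -1.6, 6.3]
opening: 0.0228
```

```bash
python3 - <<'E'
from h import *
im,c=snap("w18")
E
```

```text
t 25.6 tcp [0.4511 0.374  0.0796] [-3.1411e+00 -1.5000e-03  1.5000e-03] F [-1.1 -1.6  6.3] open 0.0228 cam [0.5222 0.3752 0.2227]
```

View pics/w18.png

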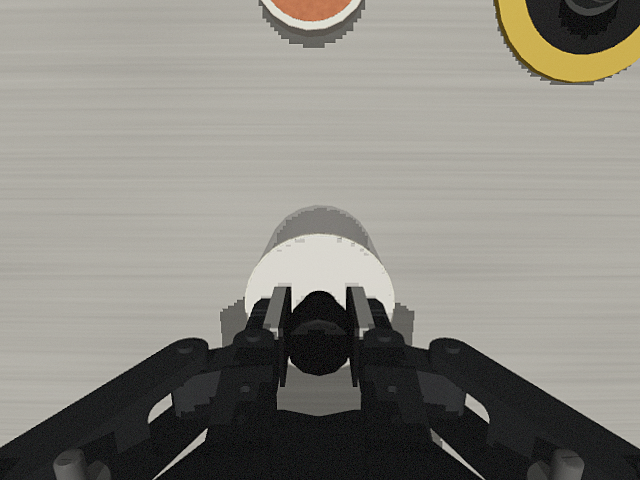

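```bash
python3 - <<'E'
from h import *
c=calibration("wrist");s=read_state()["ee_pos"]
im=cv2.imread("pics/w18.png");h=cv2.cvtColor(im,cv2.COLOR_BGR2GRAY)
ys,xs=np.where((h>200)&(np.arange(640)[None]>230)&(np.arange(640)[None]<410)&(np.arange(480)[:,None]>225)&(np.arange(480)[:,None]<320))
P=[]
for y in range(234,292,3):
    r=xs[ys==y]
    if len(r):
        for e in(r.min()-.5,r.max()+.5): P.append(at("wrist",(e,y),.072,c))
P=np.array(P);A=np.c_[2*P,np.ones(len(P))];q=np.linalg.lstsq(A,(P**2).sum(1),rcond=None)[0]
print(q[:2],np.sqrt(q[2]+q[:2]@q[:2]),q[:2]-s[:2])
E
```

```text
[0.44827543 0.37473702] 0.03341803271351484 [-0.00279778  0.00070525]
```

carry_out([
  [[0, 0, 0, 0, 0, 0.01, 0.12], [0, 0, 0, 0, 0, 0.04, 0.12], [0, 0, 0, 0, 0, 0.09, 0.12], [0, 0, 0, 0.01, -0.02, 0.13, 0.12], [0, 0, 0, 0.02, -0.06, 0.14, 0.12], [0, 0, 0, 0.035, -0.11, 0.14, 0.12], [0, 0, 0, 0.05, -0.16, 0.14, 0.12], [0, 0, 0, 0.07, -0.21, 0.14, 0.12], [0, 0, 0, 0.085, -0.26, 0.14, 0.12], [0, 0, 0, 0.1, -0.31, 0.14, 0.12], [0, 0, 0, 0.12, -0.36, 0.14, 0.12], [0, 0, 0, 0.135, -0.41, 0.14, 0.12], [0, 0, 0, 0.15, -0.46, 0.14, 0.12], [0, 0, 0, 0.165, -0.51, 0.14, 0.12], [0, 0, 0, 0.18, -0.555, 0.14, 0.12], [0, 0, 0, 0.19, -0.585, 0.14, 0.12], [0, 0, 0, 0.198, -0.605, 0.14, 0.12], [0, 0, 0, 0.198, -0.605, 0.14, 0.12], [0, 0, 0, 0.198, -0.605, 0.14, 0.12], [0, 0, 0, 0.198, -0.605, 0.14, 0.12]],
])

```text
time_s: 28.15
ee_pos: [0.6485, -0.2294, 0.219]
tcp_rot: [-3.141, -0.0, 0.004]
force: [-1.2, -0.6, -1.2]
opening: 0.0227
```

```bash
python3 - <<'E'
from h import *
im,c=snap("w19"); find(im,c,[.005])
im=grab_frame("scene")[:,:,::-1];cv2.imwrite("pics/s19.png",im)
E
```

```text
t 28.15 tcp [ 0.6485 -0.2294  0.219 ] [-3.141e+00 -4.000e-04  3.900e-03] F [-1.2 -0.6 -1.2] open 0.0227 cam [ 0.7198 -0.2281  0.3621]
red [298.9 389.5] [277 372  46  31 544] [(0.005, array([ 0.4435, -0.2079]))]
blue [ 13.8 165.9] [  0 149  32  38 641] [(0.005, array([0.6886, 0.064 ]))]
blue [320.4 186.9] [ 270  158  101   72 2406] [(0.005, array([ 0.6641, -0.2298]))]
```

View pics/w19.png

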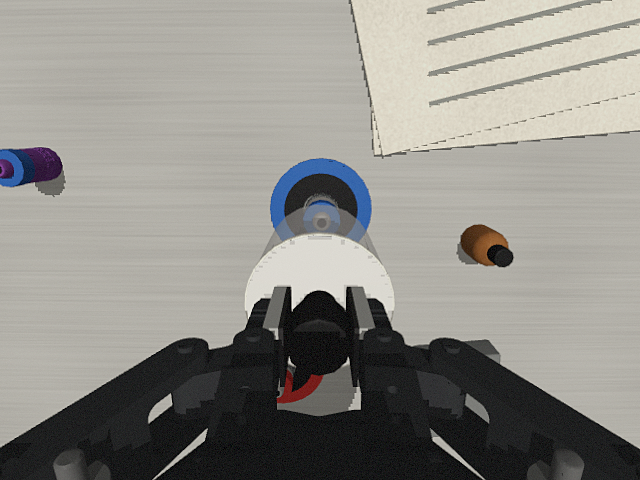

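View pics/s19.png

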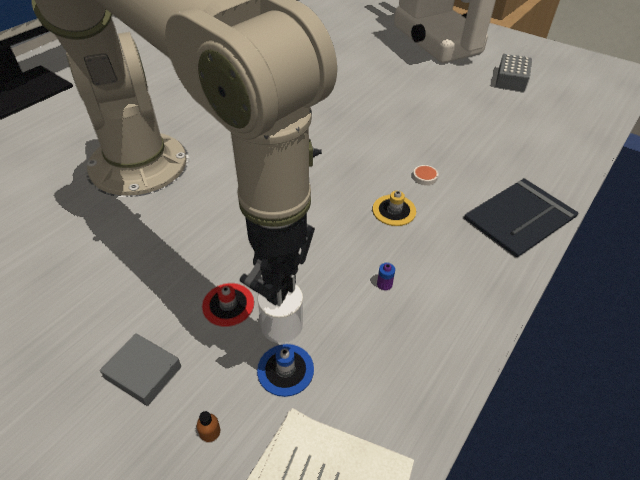

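carry_out([
  [[0, 0, 0, 0.002, -0.0005, 0, 0.12], [0, 0, 0, 0.002, -0.0005, -0.04, 0.12], [0, 0, 0, 0.002, -0.0005, -0.06, 0.12], [0, 0, 0, 0.002, -0.0005, -0.08, 0.12], [0, 0, 0, 0.002, -0.0005, -0.1, 0.12], [0, 0, 0, 0.002, -0.0005, -0.115, 0.12], [0, 0, 0, 0.002, -0.0005, -0.125, 0.12], [0, 0, 0, 0.002, -0.0005, -0.13, 0.12], [0, 0, 0, 0.002, -0.0005, -0.1325, 0.12], [0, 0, 0, 0.002, -0.0005, -0.1325, 0.12]],
])

```text
time_s: 29.5
ee_pos: [0.6507, -0.2317, 0.0865]
tcp_rot: [3.141, -0.001, 0.002]
force: [-0.1, -0.2, -2.6]
opening: 0.0229
```

```bash
python3 - <<'E'
from h import *
im,c=snap("w20"); cv2.imwrite("pics/w20c.png",cv2.resize(im[130:400,180:460],(622,600),interpolation=2))
h=cv2.cvtColor(im,cv2.COLOR_BGR2GRAY)
im2=grab_frame("scene")[:,:,::-1]; cv2.imwrite("pics/s20.png",cv2.resize(im2[290:410,220:350],(650,600),interpolation=2))
E
```

```text
t 29.5 tcp [ 0.6507 -0.2317  0.0865] [ 3.1415e+00 -6.0000e-04  1.8000e-03] F [-0.1 -0.2 -2.6] open 0.0229 cam [ 0.7219 -0.2304  0.2296]
```

View pics/w20c.png

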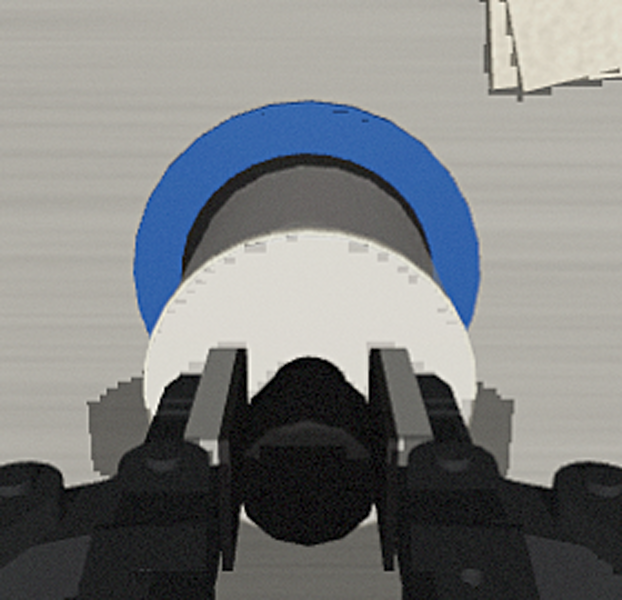

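View pics/s20.png

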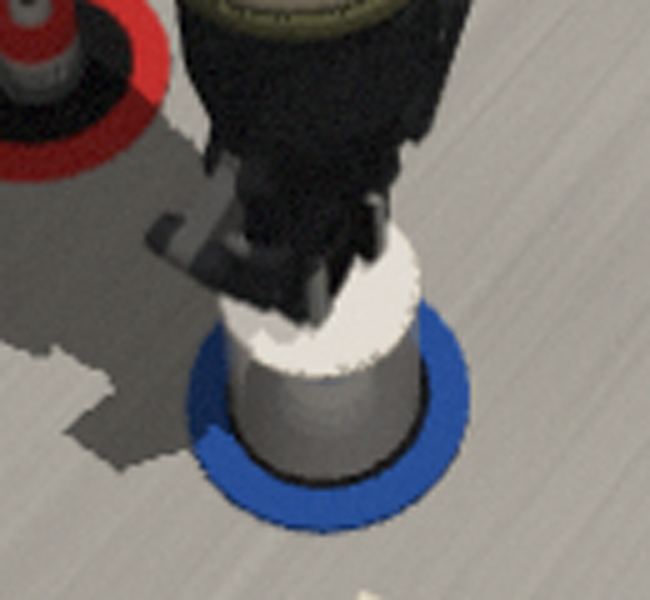

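Centred, with a thin, even black rim showing. Lowering and releasing.

carry_out([
  [[0, 0, 0, 0, 0, -0.001, 0.12], [0, 0, 0, 0, 0, -0.0018, 0.12], [0, 0, 0, 0, 0, -0.0025, 0.12], [0, 0, 0, 0, 0, -0.0028, 0.12], [0, 0, 0, 0, 0, -0.0028, 0.12]],
])

```text
time_s: 30.22
ee_pos: [0.651, -0.2319, 0.0846]
tcp_rot: [3.141, -0.002, 0.002]
force: [-1.3, 1.4, 6.1]
opening: 0.0227
```

carry_out([
  [[0, 0, 0, 0, 0, 0, 0.2], [0, 0, 0, 0, 0, 0, 0.4], [0, 0, 0, 0, 0, 0, 0.6], [0, 0, 0, 0, 0, 0, 0.7], [0, 0, 0, 0, 0, 0, 0.7], [0, 0, 0, 0, 0, 0.04, 0.7], [0, 0, 0, 0, 0, 0.1, 0.7], [0, 0, 0, 0, 0, 0.15, 0.7], [0, 0, 0, 0, 0.04, 0.18, 0.7], [0, 0, 0, -0.02, 0.1, 0.2, 0.7], [0, 0, 0, -0.05, 0.16, 0.2, 0.7], [0, 0, 0, -0.08, 0.2, 0.2, 0.7], [0, 0, 0, -0.08, 0.2, 0.2, 0.7], [0, 0, 0, -0.08, 0.2, 0.2, 0.7]],
])

```text
time_s: 31.98
ee_pos: [0.5706, -0.0322, 0.2836]
tcp_rot: [3.141, -0.001, 0.002]
force: [0.7, -0.1, 0.5]
opening: 0.0593
```

```bash
python3 - <<'E'
from h import *
im,c=snap("w21")
t=grab_frame("top")[:,:,::-1];cv2.imwrite("pics/t21.png",t)
s=grab_frame("scene")[:,:,::-1];cv2.imwrite("pics/s21.png",s)
cv2.imwrite("pics/s21c.png",cv2.resize(s[260:410,190:340],(600,600),interpolation=2))
cv2.imwrite("pics/t21c.png",cv2.resize(t[170:300,140:480],(800,306),interpolation=2))
E
```

```text
t 31.975 tcp [ 0.5706 -0.0322  0.2836] [ 3.1407e+00 -7.0000e-04  1.7000e-03] F [ 0.7 -0.1  0.5] open 0.0593 cam [ 0.6418 -0.0308  0.4267]
```

View pics/s21.png

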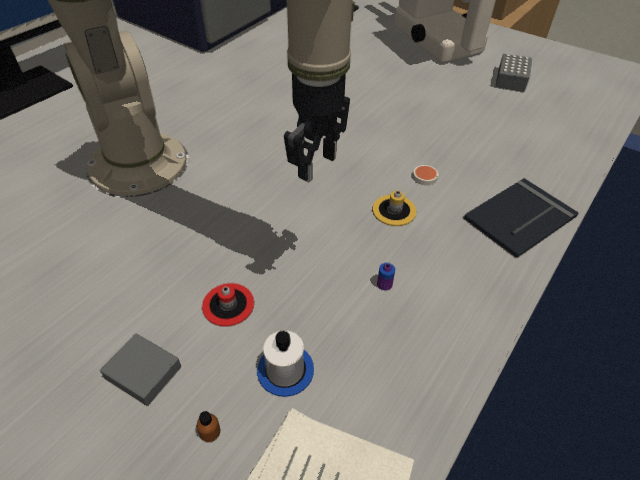

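View pics/s21c.png

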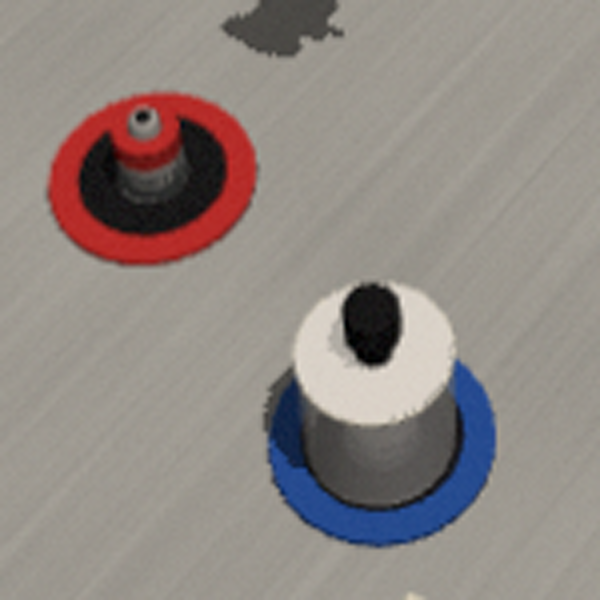

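View pics/t21c.png

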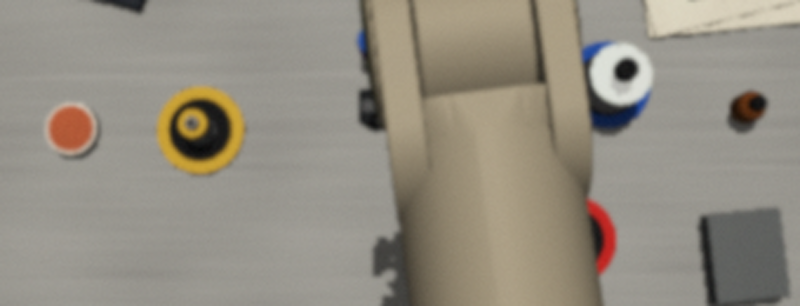

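Everything stands upright and centred, and the gripper is clear. Handing in.

```bash
python3 -c "
from plant import *
print(finish_job())"
```

```text
the job is handed in; nothing more can be done
None
```

The job is done and handed in at about 32 s of the 112 s allowed. The red, yellow and blue objectives each stand upright in the middle of their own base. After that I put the dust cover over the blue one.

- **Centring:** the close wrist views showed red and blue centred on their grey spots to within about 1 mm. Yellow may sit up to about 2 mm off. The last scene view shows the cover inside the black middle of the blue base, with a thin, nearly even rim all round.
- **Forces:** every set-down contact I read was under about 11 N at the wrist, and nothing tipped or dropped.
- **Left alone:** the slide box, bottle, dish and purple look-alike appear where they were. I compared them by eye rather than measuring them.
- **Disagreements:** the cameras differed by up to 4 mm, so I corrected red and yellow by 1–3 mm from the close wrist views before letting go. In the final overhead picture the arm hid most of red and part of the blue base, so I relied on the scene and wrist views for those.

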